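Scoop grinding stones into the milling pot

ROBOT

A 7-joint arm with a two-finger parallel gripper is mounted at the origin on the work surface. World frame = base frame: x ahead of the robot, y to its left, z up, the work surface at z = 0. Lengths are in m, angles in rad, forces in N, time in s.
With the tool pointing down it reaches from about 0.35 to 0.9 m from the base axis. Payload 19.9 kg.
Tool frame: the origin (TCP) lies midway between the tips of the shut fingers; the grasp point (between the pads) lies 19 mm behind it (grip_depth is the z of the grasp point in the tool frame, in m); z points along the fingers, y is the line along which they close (so a half turn about z gives the same grasp; the last joint's range is limited). The gripper opens to 85 mm and grips with 20 to 120 N. Pads are 22 mm wide; open, the fingers measure 114 mm over their backs; the gripper's body (76 mm by 85 mm) begins 54 mm behind the grasp point. The pads swing forward as they close: fully open they stand 13 mm farther back than shut.
Start: joints at [1.155, 0.417, -0.01, 1.614, 0.005, 1.111, -0.053], TCP at [0.228, -0.582, 0.231] pointing down, gripper open.
Joint ranges: [-2.81, 2.81], [-0.39, 2.02], [-1.27, 1.25], [0.06, 2.57], [-1.19, 4.33], [0.19, 2], [-2.82, 2.82]. Speed limits (rad/s): [1.89, 1.89, 2.39, 2.39, 3.01, 3.01, 3.01].

INTERFACE

Orientations are given as a unit quaternion [w, x, y, z].
In Python, from rig import sense, capture, finish_job, grip_depth gives the robot as it stands. The module is installed in compiled form; this text tells all that it offers.
- The arm moves only by the tool play_rows, never from a script. Its argument "moves" is text: rows parted by semicolons, each of 7 numbers parted by spaces: the shift along the world's x, y, z in mm, then the turn, a rotation vector about the world's x, y, z in rad, then the closure, from 0 (fully open) to 1 (shut). A call has exactly 5 rows; each row shifts and turns the commanded pose from where the row before left it; what a row does not reach is not made up. A row lasts 1/12 s, in which the tool goes at most 41.7 mm and 7.16 degrees, less where a joint would pass 70% of its speed; a pose out of reach is approached as far as the arm can. A call with a gripper value outside its range is refused whole. The fingers move at their own pace and stop on an object; "squeeze" is the grip in N (left out, the last holds). Time passes only in rows, so rows that do not move let the fingers close, or fill a call up. It gives the time, the measured TCP pose, the force, the opening and the grip force at its end, in the units of the state.
- sense(): the state, without advancing time (a new reading comes with each control period).
- capture(name): name is "side" or "top" or "wrist"; returns a dict with "frame" (420x560x3 uint8, red, green, blue), "fx", "fy", "cx", "cy" (pixels), "R" (3x3) and "t" (3): a world point X has camera coordinates R X + t. Camera axes: x right, y down, z forward; pixel columns grow to the right and rows downward; lengths in m; the calibration is good to about 2 mm. The wrist camera is an equidistant fisheye: a pixel r from the principal point sees the ray r / f radians off the axis. A picture is of the moment at which its call begins. There is no depth.
- finish_job(): hands the job in; it is judged then, once.
The state is a dict: "time_s": time; "joint_pos": joint angles; "dq": joint speeds; "tau": joint torques, N m; "tool_pos": TCP position; "eef_rot": TCP orientation; "contact_force": force on the tool from outside, world axes, zero at the start; "wrist_torque": the same for the moment, N m; "grip_width": finger opening in m; "gripper_force": force on a finger pad.
Only numpy, scipy, OpenCV 4.12 (cv2) and the standard library are available. Lean on these libraries where they do the work, as an engineer would, in place of code of your own. Each camera call takes 0.05 s, during which the arm holds its last target. There are 200 camera calls.

TASK

Take the steel scoop by its orange handle, scoop at least three of the white ceramic grinding stones out of the green tray and tip them into the steel pot, keeping the gripper's fingers off the stones. Then lay the scoop back upright on the light-blue pad and let go: any other stones stay in the tray or go into the pot too, with none left in the scoop or spilled on the bench. Leave the pot standing where it is and do not disturb the tube rack, the kit box or the dropper bottle.

Things in the scene. Friction and masses are not known exactly. Their poses are not given: they have to be found in the camera images.
- tray: Green open tray fixed to the bench, 190 (x) by 104 (y) by 32 mm high, walls and floor 5 mm thick (inside 180 by 94, 27 deep). Origin: centre of its underside; x along its length, away from the robot (yawed up to 20 degrees). The stones start in its far half (centres at x = +16 to +72 mm); the near half is empty: room to set the scoop pan down and push it to the far (+x) wall.
- pot: Loose round open stainless pot, about 0.4 kg, 100 mm outside diameter, 92 mm inside, 70 mm high, 5 mm base. Origin: centre of its underside; z up.
- pot_mid (a point): Point on the pot's axis, 30 mm above its underside. A stone inside the pot is within 50 mm of it.
- pad: Light-blue flat pad fixed to the bench, 210 (x) by 120 (y) by 3 mm. Origin: centre of its underside, on the bench; x along its length, pointing away from the robot (yawed up to 20 degrees).
- scoop: Loose steel scoop, about 0.16 kg, flat underside, level orange handle; starts on the pad, nose away from the robot. Origin: centreline of the pan's underside, at the inner face of the back wall; x to the nose, z up. Pan 66 mm wide (60 inside), floor top 1.5 mm above the underside. Back wall 34 mm high, outer face x = -3; side walls 34 mm high to x = +30, 18 mm high to x = +55.
- scoop_grip (a point): Grip point, in the scoop's frame x = -45, y = 0, z = +62 mm, on the centre line of the straight level handle: a bar along x from -105 to -10 mm, 14 mm wide (y), 18 mm tall; pinch it across the scoop's y. A neck (24 mm wide, x = -12 to 0, from 34 mm height up) joins handle and back wall. The centre of mass is in the pan.
- scoop_nose (a point): Middle of the nose edge at the underside: x = +70, y = 0, z = 0 mm in the scoop's frame. The pan floor is a plain flat plate 1.5 mm thick up to this open front edge, with no lip: stones stay put by friction while the pan is level or nose-up and moved smoothly (a jerk can shift them), and slide out once the nose is tipped down more than 20 to 28 degrees (50 empties it).
- scoop_mid (a point): Point on the underside below the middle of the whole scoop, at x = -15, y = 0, z = 0 mm in the scoop's frame; at the end it lies over the pad.
- stone0: White ceramic grinding stone: faceted pillow shape, 18 by 18 mm and 14 mm tall, corners cut, bevelled down to 7 mm square flats above and below, 12 g; starts lying on a flat. It slides rather than rolls (friction about 0.42); pressed against the tray wall it rides up onto the scoop edge pushed under it (10 to 20 N for a row). Origin: its centre.
- stone1: White ceramic grinding stone: faceted pillow shape, 18 by 18 mm and 14 mm tall, corners cut, bevelled down to 7 mm square flats above and below, 12 g; starts lying on a flat. It slides rather than rolls (friction about 0.42); pressed against the tray wall it rides up onto the scoop edge pushed under it (10 to 20 N for a row). Origin: its centre.
- stone2: White ceramic grinding stone: faceted pillow shape, 18 by 18 mm and 14 mm tall, corners cut, bevelled down to 7 mm square flats above and below, 12 g; starts lying on a flat. It slides rather than rolls (friction about 0.42); pressed against the tray wall it rides up onto the scoop edge pushed under it (10 to 20 N for a row). Origin: its centre.
- stone3: White ceramic grinding stone: faceted pillow shape, 18 by 18 mm and 14 mm tall, corners cut, bevelled down to 7 mm square flats above and below, 12 g; starts lying on a flat. It slides rather than rolls (friction about 0.42); pressed against the tray wall it rides up onto the scoop edge pushed under it (10 to 20 N for a row). Origin: its centre.
- stone4: White ceramic grinding stone: faceted pillow shape, 18 by 18 mm and 14 mm tall, corners cut, bevelled down to 7 mm square flats above and below, 12 g; starts lying on a flat. It slides rather than rolls (friction about 0.42); pressed against the tray wall it rides up onto the scoop edge pushed under it (10 to 20 N for a row). Origin: its centre.
- stone5: White ceramic grinding stone: faceted pillow shape, 18 by 18 mm and 14 mm tall, corners cut, bevelled down to 7 mm square flats above and below, 12 g; starts lying on a flat. It slides rather than rolls (friction about 0.42); pressed against the tray wall it rides up onto the scoop edge pushed under it (10 to 20 N for a row). Origin: its centre.
- rack: Bystander: white tube rack, 60 by 160 by 50 mm with a few capped tubes standing 30 mm above it. Origin: centre of its underside.
- kit_box: Bystander: white and teal carton, 60 by 130 by 60 mm. Origin: centre of its underside.
- dropper: Bystander: white dropper bottle with a blue cap, 34 mm in diameter, 68 mm high. Origin: centre of its underside.
There are look-alikes about, which are no part of the job. Of the things that look like the tray, take the one that is farthest to the robot's right at the start.

How it is judged:
By the outcome, as a careful person would: the job done as asked, in the order asked, and still so for the second after the job is handed in, with the robot touching nothing.
It also fails if it takes over 64 s, if anything falls off the work surface, if the arm or the gripper's body presses on something with over 40 N, if the wrist force passes 120 N, or if a joint passes its speed limit or range.

## Working session

There is one attempt and no reset: what is moved stays moved. The work goes in short steps, Python scripts to look and compute and a tool call to move; the robot and the scene stay as the last step left them, time stands still between calls to the robot, and variables do not carry over. Pictures are saved under pics/ and viewed, at most 10 in all, crops included, and the job is handed in when it is done.

Besides the shell and the picture viewer there is one more tool, called after ">>>" by a JSON object that holds its "method" and its "body". play_rows: Moves the arm, as the interface text tells. Its arguments: {"type":"object","properties":{"moves":{"type":"string"},"squeeze":{"type":"number"}},"required":["moves"]}

```bash
mkdir -p pics; python3 - <<'E'
from rig import sense,capture,grip_depth
import cv2,numpy as np,pickle
s=sense();print({k:np.round(v,3) for k,v in s.items()},grip_depth)
for n in("top","side"):
    c=capture(n);pickle.dump(c,open(n+"0.pkl","wb"));cv2.imwrite(f"pics/{n}0.png",c["frame"][:,:,::-1]);print(n,c["fx"],c["cx"],c["cy"],np.round(c["R"],3),np.round(c["t"],3))
E
```

```text
{'time_s': np.float64(0.0), 'joint_pos': array([ 1.156,  0.418, -0.01 ,  1.614,  0.005,  1.111, -0.053]), 'dq': array([-0.   , -0.001,  0.001, -0.   ,  0.001, -0.   ,  0.002]), 'tau': array([ 1.0000e-03, -8.6444e+01,  6.7900e-01, -4.3490e+01,  1.9000e-02,
        7.0000e-03, -0.0000e+00]), 'tool_pos': array([ 0.228, -0.582,  0.231]), 'eef_rot': array([-0.001,  0.983,  0.186, -0.   ]), 'contact_force': array([ 0.27 , -0.503,  0.528]), 'wrist_torque': array([0.021, 0.008, 0.02 ]), 'gripper_force': np.float64(0.0), 'grip_width': np.float64(0.085)} -0.0187
top 459.94583792682846 282.20144431721167 208.59203953718455 [[-0.003 -1.    -0.005]
 [-0.987  0.004 -0.158]
 [ 0.158  0.004 -0.987]] [0.041 0.542 1.304]
side 440.32425398616635 277.0284398176404 219.29243552211435 [[-0.83  -0.558 -0.014]
 [-0.407  0.623 -0.668]
 [ 0.382 -0.548 -0.744]] [0.478 0.239 0.934]
```

View pics/top0.png

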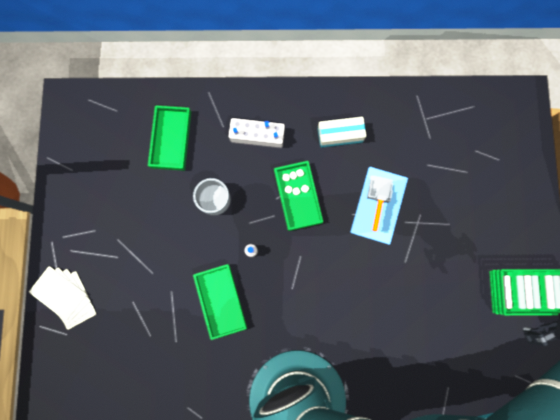

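View pics/side0.png

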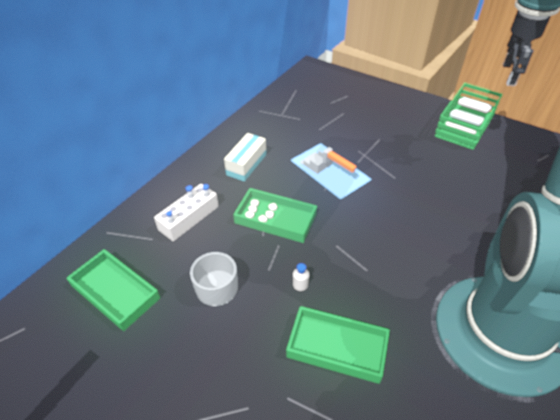

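Tray candidates in the top view: green trays at (169,138), (299,196) and (220,301), plus a green wire basket with bars at (525,292), which is not a solid tray. The solid tray farthest right, and the only one holding the six stones, is (299,196). Next I'll take a close crop and measure.

```bash
cat > h.py <<'E'
import numpy as np,cv2,pickle
def ray(c,uv):
    d=np.array([(uv[0]-c["cx"])/c["fx"],(uv[1]-c["cy"])/c["fy"],1.]);R=np.array(c["R"]);return -R.T@np.array(c["t"]),R.T@d
def onz(c,uv,z):
    o,d=ray(c,uv);return o+d*(z-o[2])/d[2]
def proj(c,X):
    p=np.array(c["R"])@np.array(X,float)+np.array(c["t"]);return np.array([c["cx"]+c["fx"]*p[0]/p[2],c["cy"]+c["fy"]*p[1]/p[2]])
def tri(c1,u1,c2,u2):
    A=[];b=[]
    for c,u in((c1,u1),(c2,u2)):
        o,d=ray(c,u);d=d/np.linalg.norm(d);P=np.eye(3)-np.outer(d,d);A.append(P);b.append(P@o)
    x=np.linalg.lstsq(np.vstack(A),np.hstack(b),rcond=None)[0];return x,np.linalg.norm(np.vstack(A)@x-np.hstack(b))
def mask(f,lo,hi,win=None):
    m=cv2.inRange(cv2.cvtColor(np.ascontiguousarray(f),cv2.COLOR_RGB2HSV),lo,hi)
    if win is not None:
        k=np.zeros_like(m);k[win[1]:win[3],win[0]:win[2]]=255;m&=k
    return m
COL=dict(green=((50,120,50),(75,255,255)),blue=((92,50,120),(112,170,255)),orange=((5,150,120),(22,255,255)))
E
python3 - <<'E'
from h import *
t=pickle.load(open("top0.pkl","rb"));s=pickle.load(open("side0.pkl","rb"))
W={"t":dict(green=(262,150,335,240),blue=(340,155,420,255),orange=(360,180,400,245)),"s":dict(green=(225,180,325,250),blue=(280,135,380,205),orange=(315,140,365,180))}
def pts(c,m,z):
    return np.array([onz(c,(u,v),z)[:2] for v,u in np.argwhere(m>0)])
for n,c in(("t",t),("s",s)):
    for k,z in(("green",.032),("blue",.003),("orange",.065)):
        P=pts(c,mask(c["frame"],*COL[k],W[n][k]),z)*1000
        r=cv2.minAreaRect(P.astype(np.float32));print(n,k,len(P),np.round(r[0],1),np.round(r[1],1),round(r[2],1))
# orange ends in pixels
E_={}
for n,c in(("t",t),("s",s)):
    q=np.argwhere(mask(c["frame"],*COL["orange"],W[n]["orange"])>0)[:,::-1].astype(float)
    m=q.mean(0);d=np.linalg.svd(q-m,full_matrices=False)[2][0];a=(q-m)@d;E_[n]=(m,m+d*a.min(),m+d*a.max());print(n,np.round(E_[n],1))
for i,j in((0,0),(1,1),(2,2),(1,2),(2,1)):
    x,e=tri(t,E_["t"][i],s,E_["s"][j]);print(i,j,np.round(x*1000,1),round(e*1000,1))
a=cv2.resize(t["frame"][150:250,255:425],(800,470),interpolation=cv2.INTER_CUBIC)
b=cv2.resize(s["frame"][130:250,220:380],(800,600),interpolation=cv2.INTER_CUBIC)
cv2.imwrite("pics/c1.png",a[:,:,::-1]);cv2.imwrite("pics/c2.png",b[:,:,::-1])
for p in((211,197),(257,133),(342,131),(251,250),(169,138)):print(p,np.round(onz(t,p,.06)*1000))
E
```

```text
t green 2121 [584.7  -8.1] [197.4 111. ] 12.9
t blue 1874 [ 559.3 -252.7] [127.8 217.6] 72.7
t orange 37 [ 517.7 -235.8] [14.6 88.1] 78.0
s green 1219 [560.2   2.6] [154.5 124.5] 13.8
s blue 1637 [ 553.1 -220.7] [188.2 256.1] 73.1Traceback (most recent call last):
  File "<stdin>", line 9, in <module>
cv2.error: OpenCV(4.12.0) /io/opencv/modules/imgproc/src/convhull.cpp:143: error: (-215:Assertion failed) total >= 0 && (depth == CV_32F || depth == CV_32S) in function 'convexHull'
```

```bash
python3 - <<'E'
from h import *
t=pickle.load(open("top0.pkl","rb"));s=pickle.load(open("side0.pkl","rb"))
print(cv2.cvtColor(s["frame"],cv2.COLOR_RGB2HSV)[158,336:346].tolist())
COL["orange"]=((3,110,90),(22,255,255));COL["green"]=((45,100,40),(80,255,255));COL["blue"]=((90,40,80),(112,190,255))
W={"t":dict(green=(262,150,335,240),blue=(340,155,420,255),orange=(360,180,400,245)),"s":dict(green=(225,180,325,250),blue=(280,135,380,205),orange=(315,140,365,180))}
E_={}
for n,c in(("t",t),("s",s)):
    q=np.argwhere(mask(c["frame"],*COL["orange"],W[n]["orange"])>0)[:,::-1].astype(float)
    m=q.mean(0);d=np.linalg.svd(q-m,full_matrices=False)[2][0];a=(q-m)@d;E_[n]=(m,m+d*a.min(),m+d*a.max());print(n,len(q),np.round(E_[n],1).tolist())
for i,j in((0,0),(1,1),(2,2),(1,2),(2,1)):
    x,e=tri(t,E_["t"][i],s,E_["s"][j]);print(i,j,np.round(x*1000,1),round(e*1000,1))
a=cv2.resize(t["frame"][150:250,255:425],(800,470),interpolation=cv2.INTER_CUBIC)
b=cv2.resize(s["frame"][130:250,220:380],(800,600),interpolation=cv2.INTER_CUBIC)
cv2.imwrite("pics/c1.png",a[:,:,::-1]);cv2.imwrite("pics/c2.png",b[:,:,::-1])
for p in((211,197),(257,133),(342,131),(251,250),(169,138)):print(p,np.round(onz(t,p,.06)*1000))
# pose fit for tray and pad: minimise outline-mask mismatch in both views
from scipy.optimize import minimize
def corners(p,L,B,h):
    cs,sn=np.cos(p[2]),np.sin(p[2]);o=[]
    for z in(0,h):
        for a,b in((1,1),(1,-1),(-1,-1),(-1,1)):
            x,y=a*L/2,b*B/2;o.append([p[0]/1e3+(cs*x-sn*y),p[1]/1e3+(sn*x+cs*y),z])
    return o
def fit(k,p0,L,B,h):
    ms={}
    for n,c in(("t",t),("s",s)):
        m=mask(c["frame"],*COL[k],W[n][k]);cn=cv2.findContours(m,cv2.RETR_EXTERNAL,cv2.CHAIN_APPROX_NONE)[0]
        hull=cv2.convexHull(max(cn,key=cv2.contourArea));M=np.zeros((420*4,560*4),np.uint8);cv2.fillConvexPoly(M,np.round((hull[:,0]+.5)*4).astype(np.int32),255);ms[n]=M
    def cost(p,only=None):
        e=0
        for n,c in(("t",t),("s",s)):
            if only and n!=only:continue
            q=np.array([proj(c,X) for X in corners(p,L,B,h)],np.float32)
            M=np.zeros_like(ms[n]);cv2.fillConvexPoly(M,np.round((cv2.convexHull(q)[:,0]+.5)*4).astype(np.int32),255)
            e+=(M!=ms[n]).mean()*1e6
        return e
    for only in(None,"t","s"):
        S=np.array([p0,np.add(p0,[8,0,0]),np.add(p0,[0,8,0]),np.add(p0,[0,0,.06])])
        r=minimize(cost,p0,args=(only,),method="Nelder-Mead",options=dict(initial_simplex=S));print(k,only,np.round(r.x[:2],1),round(np.degrees(r.x[2]),1),round(r.fun))
fit("green",[585,-8,.225],.19,.104,.032);fit("blue",[559,-252,-.3],.21,.12,.003)
E
```

```text
[[16, 133, 255], [17, 130, 255], [18, 127, 255], [18, 127, 255], [18, 128, 255], [16, 130, 255], [14, 132, 255], [11, 131, 243], [8, 114, 211], [1, 78, 166]]
t 51 [[377.5, 215.1], [374.4, 230.3], [380.7, 199.7]]
s 207 [[341.5, 160.6], [328.7, 152.9], [354.3, 168.2]]
0 0 [ 518.5 -234.8   64.6] 0.3
1 1 [ 501.4 -197.9  120.5] 51.5
2 2 [ 532.1 -264.4   22.9] 55.8
1 2 [ 474.4 -224.1   66. ] 0.1
2 1 [ 564.2 -245.6   63.6] 1.4
(211, 197) [574. 245.  60.]
(257, 133) [767. 113.  60.]
(342, 131) [ 772. -140.   60.]
(251, 250) [420. 128.  60.]
(169, 138) [753. 374.  60.]
green None [586.2  -5.9] 12.8 1040
green t [586.1  -8. ] 13.7 778
green s [586.1  -5.9] 12.3 208
blue None [ 555.9 -250.8] -15.9 11011
blue t [ 558.8 -251.1] -16.2 1608
blue s [ 532.6 -231.5] -13.4 9083
```

View pics/c1.png

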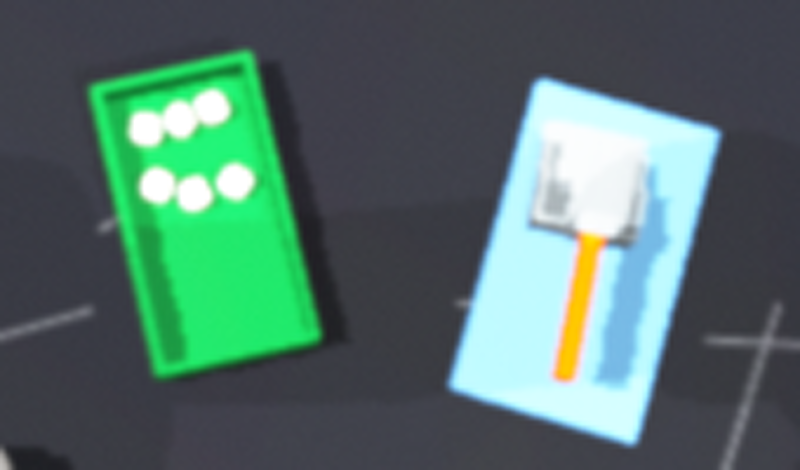

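View pics/c2.png

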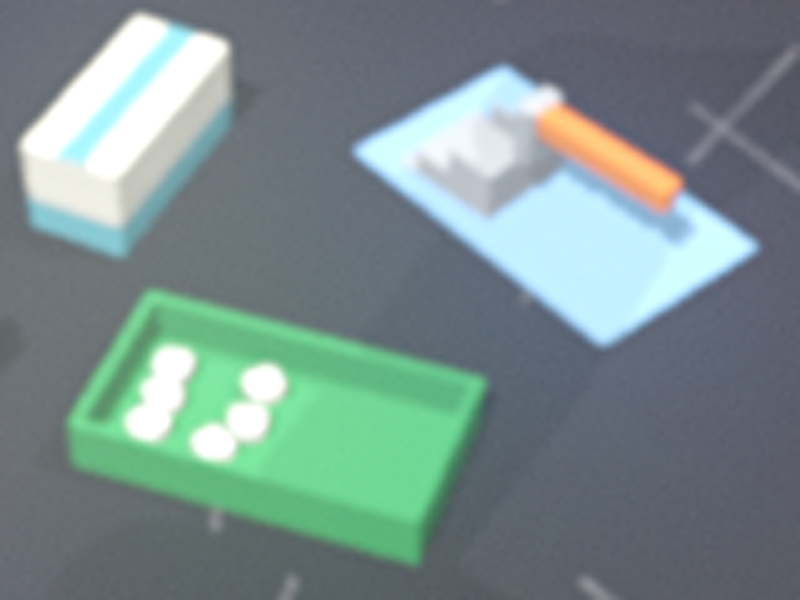

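The crops show the chosen tray with six stones in two rows of three at the far end, and the scoop on the pad with its handle toward the robot. Triangulated, the handle centre is at (518, -235, 65) mm with heading about -13.5°, which puts the grip point near (531, -238). I'll move above it now.

>>> {"method": "play_rows", "body": {"moves": "20 23 -5 0 0 -0.04 0;20 23 -5 0 0 -0.04 0;20 23 -5 0 0 -0.04 0;20 23 -5 0 0 -0.04 0;20 23 -5 0 0 -0.04 0", "squeeze": 110}}

```text
time_s: 0.52
tool_pos: [0.3288, -0.4655, 0.2058]
eef_rot: [-0.0, 0.996, 0.086, -0.0]
contact_force: [0.5, -1.2, 0.1]
grip_width: 0.0855
gripper_force: 0.0
```

>>> {"method": "play_rows", "body": {"moves": "20 23 -5 0 0 -0.04 0;20 23 -5 0 0 -0.04 0;20 23 -5 0 0 -0.04 0;20 23 -5 0 0 -0.04 0;20 23 -5 0 0 -0.04 0"}}

```text
time_s: 0.93
tool_pos: [0.4288, -0.3505, 0.1809]
eef_rot: [-0.0, 1.0, -0.014, -0.0]
contact_force: [0.6, -0.2, 0.0]
grip_width: 0.0855
gripper_force: 0.0
```

>>> {"method": "play_rows", "body": {"moves": "20 23 -5 0 0 -0.04 0;20 23 -5 0 0 -0.04 0;20 23 -5 0 0 -0.04 0;20 23 -5 0 0 -0.04 0;20 23 -5 0 0 -0.04 0"}}

```text
time_s: 1.35
tool_pos: [0.5288, -0.2355, 0.1558]
eef_rot: [-0.0, 0.993, -0.114, -0.0]
contact_force: [0.7, -1.8, 0.2]
grip_width: 0.0854
gripper_force: 0.0
```

>>> {"method": "play_rows", "body": {"moves": "0 0 0 0 0 0 0;0 0 0 0 0 0 0;0 0 0 0 0 0 0;0 0 0 0 0 0 0;0 0 0 0 0 0 0"}}

```text
time_s: 1.77
tool_pos: [0.5276, -0.2378, 0.1564]
eef_rot: [0.0, 0.994, -0.114, -0.0]
contact_force: [-0.9, -1.1, 0.2]
grip_width: 0.0851
gripper_force: 0.0
```

```bash
cat >> h.py <<'E'
from rig import sense,capture
from scipy.spatial.transform import Rotation as Ro
def st():
    s=sense();q=s["eef_rot"];R=Ro.from_quat([q[1],q[2],q[3],q[0]]).as_matrix()
    print("t",round(float(s["time_s"]),2),"tcp",np.round(s["tool_pos"]*1000,1),"yaw",round(np.degrees(np.arctan2(R[1,0],R[0,0])),1),"pitch(nose down+)",round(np.degrees(np.arcsin(-R[2,0])),1),"roll",round(np.degrees(np.arctan2(R[2,1],-R[2,2])),1),"F",np.round(s["contact_force"],1),"w",round(float(s["grip_width"])*1000,1),"gf",round(float(s["gripper_force"])),"q",np.round(s["joint_pos"],2))
    return s,R
def fproj(c,X):
    p=np.array(c["R"])@np.array(X,float)+np.array(c["t"]);th=np.arctan2(np.hypot(p[0],p[1]),p[2]);k=c["fx"]*th/np.hypot(p[0],p[1]);return np.array([c["cx"]+k*p[0],c["cy"]+k*p[1]])
def fray(c,uv):
    a=np.array([uv[0]-c["cx"],uv[1]-c["cy"]]);r=np.hypot(*a);th=r/c["fx"];d=np.array([a[0]/r*np.sin(th),a[1]/r*np.sin(th),np.cos(th)]);R=np.array(c["R"]);return -R.T@np.array(c["t"]),R.T@d
def fonz(c,uv,z):
    o,d=fray(c,uv);return o+d*(z-o[2])/d[2]
E
python3 - <<'E'
from h import *
st()
c=capture("wrist");pickle.dump(c,open("w1.pkl","wb"))
f=c["frame"].copy()
m=mask(f,(3,110,90),(22,255,255));q=np.argwhere(m>0)[:,::-1].astype(float)
P=np.array([fonz(c,u,.074)[:2] for u in q])*1000
r=cv2.minAreaRect(P.astype(np.float32));print(len(P),np.round(r[0],1),np.round(r[1],1),round(r[2],1))
g=np.array([.5307,-.2377,.065])
for X in(g,):cv2.drawMarker(f,tuple(int(round(v)) for v in fproj(c,X)),(255,0,255),0,10)
cv2.imwrite("pics/w1.png",f[:,:,::-1])
E
```

```text
t 1.77 tcp [ 527.6 -237.8  156.4] yaw -13.0 pitch(nose down+) -0.0 roll 0.0 F [-0.9 -1.1  0.2] w 85.1 gf 0 q [ 0.43  0.42 -0.08  1.8   0.04  0.92 -1.46]
2088 [ 518.1 -233.8] [14.1 90.8] 76.8
```

View pics/w1.png

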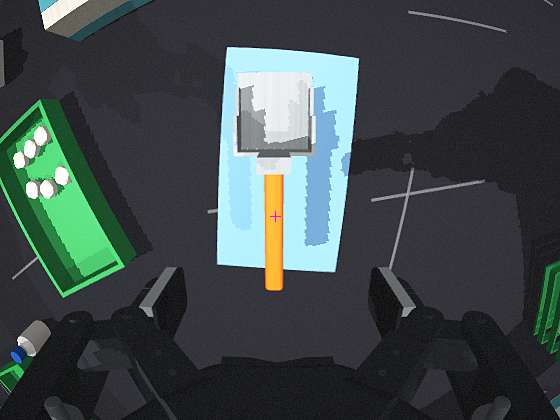

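The wrist view shows the handle vertical at columns 265–283, rows 175–290, with the predicted grip point (275, 216) on its centre line. The refined yaw is -13.2°, so I'll descend and grip.

>>> {"method": "play_rows", "body": {"moves": "1 0 -20 0 0 0 0;1 0 -20 0 0 0 0;1 0.5 -20 0 0 0 0;1 0 -20 0 0 0 0;0 0 -15 0 0 0 0"}}

```text
time_s: 2.23
tool_pos: [0.5316, -0.2367, 0.0599]
eef_rot: [-0.0, 0.994, -0.113, -0.0]
contact_force: [-0.5, -0.5, 0.5]
grip_width: 0.0854
gripper_force: 0.0
```

>>> {"method": "play_rows", "body": {"moves": "0 0 -10 0 0 0 0;0 0 -5 0 0 0 0;0 0 0 0 0 0 0;0 0 0 0 0 0 0;0 0 0 0 0 0 0"}}

```text
time_s: 2.65
tool_pos: [0.5327, -0.2366, 0.0472]
eef_rot: [0.0, 0.994, -0.113, 0.001]
contact_force: [0.9, -0.1, 0.1]
grip_width: 0.085
gripper_force: 0.0
```

```bash
python3 -c "
from h import *
st()"
```

```text
t 2.65 tcp [ 532.7 -236.6   47.2] yaw -13.0 pitch(nose down+) -0.1 roll 0.0 F [ 0.9 -0.1  0.1] w 85.0 gf 0 q [ 0.42  0.58 -0.07  1.85  0.06  0.72 -1.48]
```

>>> {"method": "play_rows", "body": {"moves": "0 0 -1 0 0 0 1;0 0 0 0 0 0 1;0 0 0 0 0 0 1;0 0 0 0 0 0 1;0 0 0 0 0 0 1", "squeeze": 110}}

```text
time_s: 3.07
tool_pos: [0.5323, -0.2363, 0.0454]
eef_rot: [-0.0, 0.994, -0.113, 0.0]
contact_force: [-0.4, -0.7, 0.0]
grip_width: 0.0259
gripper_force: 0.0
```

>>> {"method": "play_rows", "body": {"moves": "0 0 0 0 0 0 1;0 0 0 0 0 0 1;0 0 0 0 0 0 1;0 0 0 0 0 0 1;0 0 0 0 0 0 1"}}

```text
time_s: 3.48
tool_pos: [0.5322, -0.2363, 0.0455]
eef_rot: [-0.0, 0.994, -0.113, -0.0]
contact_force: [-2.7, 1.0, 6.1]
grip_width: 0.0124
gripper_force: 107.2
```

```bash
python3 -c "
from h import *
st()"
```

```text
t 3.48 tcp [ 532.2 -236.3   45.5] yaw -13.0 pitch(nose down+) 0.0 roll -0.0 F [-2.7  1.   6.1] w 12.4 gf 107 q [ 0.42  0.58 -0.07  1.85  0.06  0.71 -1.48]
```

>>> {"method": "play_rows", "body": {"moves": "0 0 10 0 0 0 1;0 0 20 0 0 0 1;0 0 25 0 0 0 1;0 0 25 0 0 0 1;0 0 25 0 0 0 1"}}

```text
time_s: 3.9
tool_pos: [0.532, -0.2362, 0.1519]
eef_rot: [-0.0, 0.994, -0.113, -0.0]
contact_force: [0.3, -0.1, -1.3]
grip_width: 0.0123
gripper_force: 107.2
```

>>> {"method": "play_rows", "body": {"moves": "-6 20 0 0 0 0.045 1;-6 20 0 0 0 0.045 1;-6 20 0 0 0 0.045 1;-6 20 0 0 0 0.045 1;-6 20 0 0 0 0.045 1"}}

```text
time_s: 4.32
tool_pos: [0.5018, -0.1355, 0.1509]
eef_rot: [0.0, 1.0, 0.001, 0.0]
contact_force: [0.9, -0.2, -1.2]
grip_width: 0.0124
gripper_force: 107.2
```

>>> {"method": "play_rows", "body": {"moves": "-6 20 0 0 0 0.045 1;-6 20 0 0 0 0.045 1;-7 20 0 0 0 0.045 1;-7 20 0 0 0 0.045 1;-7 22 0 0 0 0.045 1"}}

```text
time_s: 4.73
tool_pos: [0.4684, -0.0328, 0.1504]
eef_rot: [0.0, 0.994, 0.114, -0.0]
contact_force: [0.2, 0.0, -1.0]
grip_width: 0.0126
gripper_force: 107.2
```

>>> {"method": "play_rows", "body": {"moves": "0 0 0 0 0 0 1;0 0 0 0 0 0 1;0 0 0 0 0 0 1;0 0 0 0 0 0 1;0 0 0 0 0 0 1"}}

```text
time_s: 5.15
tool_pos: [0.4693, -0.0348, 0.1502]
eef_rot: [0.0, 0.994, 0.111, -0.0]
contact_force: [0.7, 0.5, -1.2]
grip_width: 0.0121
gripper_force: 107.4
```

```bash
python3 - <<'E'
from h import *
st()
c=capture("wrist");pickle.dump(c,open("w2.pkl","wb"))
f=c["frame"].copy()
for X in [(586,-7)]:
  for k in range(4):
    th=np.radians(13);R2=np.array([[np.cos(th),-np.sin(th)],[np.sin(th),np.cos(th)]])
    a,b=((1,1),(1,-1),(-1,-1),(-1,1))[k];p=np.array(X)+R2@(95*a,52*b)
    cv2.drawMarker(f,tuple(int(round(v)) for v in fproj(c,[p[0]/1e3,p[1]/1e3,.032])),(255,0,255),0,8)
cv2.imwrite("pics/w2.png",f[:,:,::-1])
for n in("top","side"):pickle.dump(capture(n),open(n+"2.pkl","wb"))
E
```

```text
t 5.15 tcp [469.3 -34.8 150.2] yaw 12.8 pitch(nose down+) 0.0 roll -0.0 F [ 0.7  0.5 -1.2] w 12.1 gf 107 q [ 0.23  0.26 -0.25  2.06  0.09  0.84 -1.42]
```

View pics/w2.png

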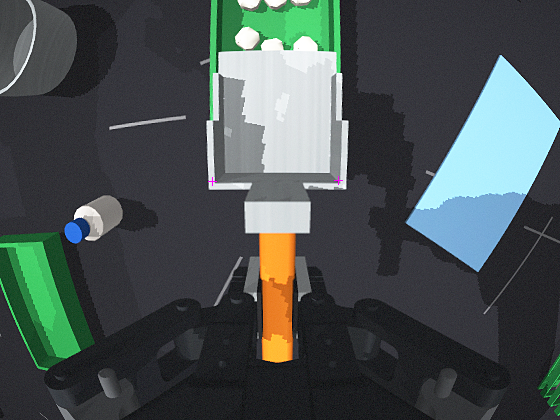

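The wrist view shows the scoop held in line, with nose corners near (219,52) and (337,52). The front stone row is just beyond the nose at rows 38–45, and the magenta near tray corners are hidden behind the pan. Next I'll refine the tray pose, stone positions and nose position.

```bash
python3 - <<'E'
from h import *
from scipy.optimize import minimize
c=pickle.load(open("w1.pkl","rb"));t=pickle.load(open("top0.pkl","rb"))
def stones(c,f,win):
    m=mask(c["frame"],(0,0,200),(180,60,255),win);n,l,s,ce=cv2.connectedComponentsWithStats(m)
    return m,s,ce
# tray fit in w1 by green hull of rim polygon
m=mask(c["frame"],(45,100,40),(80,255,255),(0,80,140,310));cn=max(cv2.findContours(m,cv2.RETR_EXTERNAL,cv2.CHAIN_APPROX_NONE)[0],key=cv2.contourArea)
M0=np.zeros(m.shape,np.uint8);cv2.drawContours(M0,[cn],-1,255,-1)
def cost(p):
    cs,sn=np.cos(p[2]),np.sin(p[2]);M=np.zeros_like(M0)
    V=[]
    cor=[(-95,-52),(95,-52),(95,52),(-95,52),(-95,-52)]
    for z in(0,.032):
        q=[]
        for (x0,y0),(x1,y1) in zip(cor[:-1],cor[1:]):
            for k in np.linspace(0,1,12):
                x,y=x0+k*(x1-x0),y0+k*(y1-y0);q.append(fproj(c,[(p[0]+cs*x-sn*y)/1e3,(p[1]+sn*x+cs*y)/1e3,z]))
        V.append(np.array(q))
    A=[np.zeros((420,560),np.uint8) for _ in V]
    for i in range(len(V[0])-1):
        cv2.fillConvexPoly(M,cv2.convexHull(np.round(16*np.array([V[0][i],V[0][i+1],V[1][i],V[1][i+1]])).astype(np.int32)),255,shift=4)
    for v in V:cv2.fillPoly(M,[np.round(16*v).astype(np.int32)],255,shift=4)
    return (M!=M0).sum()
p0=[586,-7,.225];S=np.array([p0,np.add(p0,[6,0,0]),np.add(p0,[0,6,0]),np.add(p0,[0,0,.05])])
r=minimize(cost,p0,method="Nelder-Mead",options=dict(initial_simplex=S));print("tray",np.round(r.x[:2],1),np.degrees(r.x[2]),r.fun,(M0>0).sum())
p=np.array([586.1,-7,np.radians(13)]) 
p=r.x
cs,sn=np.cos(p[2]),np.sin(p[2]);T=np.array([[cs,sn],[-sn,cs]])
for nm,cc,fn,win in(("w1",c,fonz,(0,110,75,205)),("top",t,onz,(275,160,325,205))):
    m=mask(cc["frame"],(0,0,190),(180,70,255),win);n,l,s,ce=cv2.connectedComponentsWithStats(m)
    for i in range(1,n):
        if s[i,4]>12:print(nm,s[i,4],np.round(T@(fn(cc,ce[i],.013)[:2]*1000-p[:2]),1))
w=pickle.load(open("w2.pkl","rb"))
for u in((219,52),(337,52)):print(np.round(fonz(w,u,.108)*1000,1))
g=np.array([469.3,-34.8]);h=np.radians(12.8);print("expected nose",g+115*np.array([np.cos(h),np.sin(h)]))
E
```

```text
tray [585.1  -6.9] 12.616975478619718 133.0 15281
w1 186 [ 69.8 -20. ]
w1 329 [66.  12.4]
w1 208 [ 18.5 -23.7]
w1 185 [16.9  4.3]
w1 168 [27.1 26. ]
top 136 [66.4 -0.8]
top 45 [ 18.5 -26.3]
top 92 [21.5 12. ]
[572.7  21.3 108. ]
[587.4 -43.4 108. ]
expected nose [581.44217575  -9.32192277]
```

>>> {"method": "play_rows", "body": {"moves": "-0.4 1.8 0 -0.0077 0.034 0 1;-0.4 1.9 -10 0 0 0 1;0 0 -20 0 0 0 1;0 0 -20 0 0 0 1;0 0 -20 0 0 0 1"}}

```text
time_s: 5.72
tool_pos: [0.4683, -0.0305, 0.0789]
eef_rot: [0.002, 0.994, 0.112, -0.017]
contact_force: [1.1, -0.7, -1.7]
grip_width: 0.0124
gripper_force: 107.5
```

>>> {"method": "play_rows", "body": {"moves": "0 0 -12 0 0 0 1;0 0 -8 0 0 0 1;0 0 -4 0 0 0 1;0 0 -3 0 0 0 1;0 0 0 0 0 0 1"}}

```text
time_s: 6.13
tool_pos: [0.4685, -0.0306, 0.0531]
eef_rot: [0.002, 0.994, 0.112, -0.017]
contact_force: [-0.7, 0.2, -1.6]
grip_width: 0.0122
gripper_force: 107.4
```

>>> {"method": "play_rows", "body": {"moves": "0 0 -1 0 0 0 1;0 0 -1 0 0 0 1;0 0 0 0 0 0 1;0 0 0 0 0 0 1;0 0 0 0 0 0 1"}}

```text
time_s: 6.55
tool_pos: [0.4686, -0.0306, 0.0515]
eef_rot: [0.002, 0.994, 0.112, -0.017]
contact_force: [0.2, 0.1, -1.5]
grip_width: 0.0123
gripper_force: 107.4
```

```bash
python3 -c "
from h import *
st()"
```

```text
t 6.55 tcp [468.6 -30.6  51.5] yaw 12.8 pitch(nose down+) 2.0 roll 0.0 F [ 0.2  0.1 -1.5] w 12.3 gf 107 q [ 0.18  0.44 -0.22  2.09  0.17  0.66 -1.5 ]
```

>>> {"method": "play_rows", "body": {"moves": "0 0 -1 0 0 0 1;0 0 0 0 0 0 1;0 0 -0.5 0 0 0 1;0 0 0 0 0 0 1;0 0 0 0 0 0 1"}}

```text
time_s: 6.97
tool_pos: [0.4683, -0.0307, 0.0499]
eef_rot: [0.002, 0.994, 0.112, -0.017]
contact_force: [-3.6, -1.5, 7.0]
grip_width: 0.0122
gripper_force: 108.6
```

>>> {"method": "play_rows", "body": {"moves": "0 0 -0.5 0 0 0 1;0 0 0 0 0 0 1;0 0 0 0 0 0 1;0 0 0 0 0 0 1;0 0 0 0 0 0 1"}}

```text
time_s: 7.38
tool_pos: [0.4683, -0.0308, 0.0495]
eef_rot: [0.002, 0.994, 0.112, -0.017]
contact_force: [-6.9, -1.4, 7.8]
grip_width: 0.012
gripper_force: 108.9
```

>>> {"method": "play_rows", "body": {"moves": "4 0.9 0 0 0 0 1;5.9 1.3 0 0 0 0 1;5.9 1.3 0 0 0 0 1;5.9 1.3 0 0 0 0 1;5.9 1.3 0 0 0 0 1"}}

```text
time_s: 7.8
tool_pos: [0.496, -0.0247, 0.0495]
eef_rot: [0.002, 0.994, 0.112, -0.018]
contact_force: [-6.4, -1.7, 10.3]
grip_width: 0.0126
gripper_force: 109.0
```

>>> {"method": "play_rows", "body": {"moves": "5.9 1.3 0 0 0 0 1;5.9 1.3 0 0 0 0 1;5.9 1.3 0 0 0 0 1;5.9 1.3 0 0 0 0 1;5.9 1.3 0 0 0 0 1"}}

```text
time_s: 8.22
tool_pos: [0.5255, -0.0182, 0.0495]
eef_rot: [0.002, 0.994, 0.112, -0.018]
contact_force: [-7.5, -2.0, 10.3]
grip_width: 0.012
gripper_force: 109.0
```

```bash
python3 - <<'E'
from h import *
st()
c=capture("wrist");pickle.dump(c,open("w3.pkl","wb"))
cv2.imwrite("pics/w3.png",c["frame"][:,:,::-1])
E
```

```text
t 8.22 tcp [525.5 -18.2  49.5] yaw 12.8 pitch(nose down+) 2.0 roll 0.0 F [-7.5 -2.  10.3] w 12.0 gf 109 q [ 0.15  0.52 -0.22  1.96  0.17  0.71 -1.52]
```

View pics/w3.png

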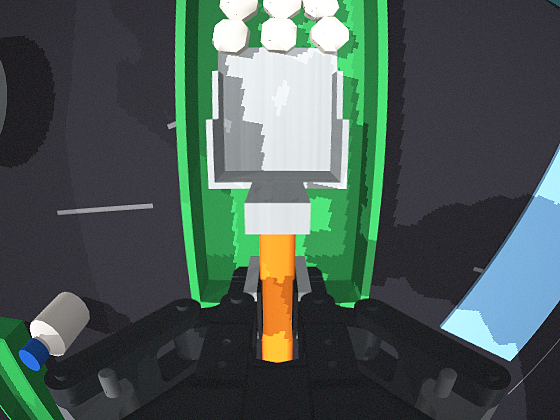

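The wrist view shows both stone rows squared up ahead of the nose (near row at row 35, columns 231, 278 and 328). They are now near the wall, so I'll keep pushing slowly.

>>> {"method": "play_rows", "body": {"moves": "2.9 0.65 0 0 0 0 1;2.9 0.65 0 0 0 0 1;2.9 0.65 0 0 0 0 1;2.9 0.65 0 0 0 0 1;2.9 0.65 0 0 0 0 1"}}

```text
time_s: 8.68
tool_pos: [0.5398, -0.015, 0.0495]
eef_rot: [0.002, 0.994, 0.112, -0.018]
contact_force: [-7.3, -1.4, 9.6]
grip_width: 0.0123
gripper_force: 109.0
```

>>> {"method": "play_rows", "body": {"moves": "2.9 0.65 0 0 0 0 1;2.9 0.65 0 0 0 0 1;2.9 0.65 0 0 0 0 1;0 0 0 0 0 0 1;0 0 0 0 0 0 1"}}

```text
time_s: 9.1
tool_pos: [0.543, -0.0144, 0.0481]
eef_rot: [0.002, 0.994, 0.111, -0.023]
contact_force: [-40.1, -7.6, 26.4]
grip_width: 0.0127
gripper_force: 112.1
```

```bash
python3 -c "
from h import *
st()"
```

```text
t 9.1 tcp [543.  -14.4  48.1] yaw 12.8 pitch(nose down+) 2.7 roll -0.0 F [-40.1  -7.6  26.4] w 12.7 gf 112 q [ 0.14  0.55 -0.21  1.91  0.18  0.75 -1.53]
```

```bash
cat >> h.py <<'E'
def stonepix(c):
    m=mask(c["frame"],(0,0,205),(180,40,255),(180,0,380,170))
    m=cv2.erode(m,np.ones((5,5)));n,l,s,ce=cv2.connectedComponentsWithStats(m);return [(int(s[i,4]),ce[i].round().astype(int).tolist()) for i in range(1,n) if s[i,4]>30]
E
python3 - <<'E'
from h import *
for n in("w3",):print(stonepix(pickle.load(open(n+".pkl","rb"))))
c=capture("wrist");print(stonepix(c));cv2.imwrite("pics/w4.png",c["frame"][0:210,170:390,::-1].repeat(2,0).repeat(2,1))
E
```

```text
[(1131, [233, 25]), (1150, [280, 23]), (1092, [326, 24]), (8766, [290, 106]), (58, [215, 93]), (76, [339, 92]), (93, [209, 144]), (93, [345, 144])]
[(4771, [282, 42]), (84, [216, 92]), (6402, [294, 120]), (81, [210, 144]), (93, [347, 145])]
```

View pics/w4.png

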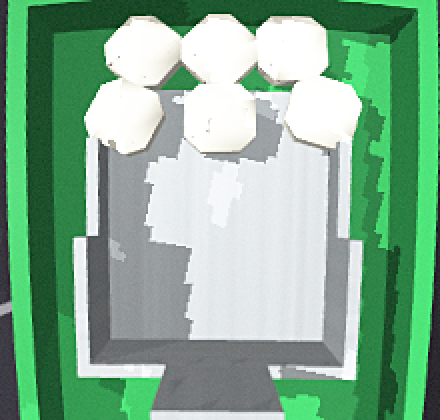

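The crop shows the near row of three already up on the nose plate. The outer two, at (125,115) and (320,115), are caught on the side-wall fronts, and the far row is against the wall. I'll wiggle in yaw while pushing to nudge them in.

>>> {"method": "play_rows", "body": {"moves": "0 0 0.8 0 0 0.02 1;0 0 0 0 0 0.03 1;1 0.2 0 0 0 -0.05 1;1 0.2 0 0 0 -0.05 1;0 0 0 0 0 0.05 1"}}

```text
time_s: 9.57
tool_pos: [0.5437, -0.0132, 0.0486]
eef_rot: [0.002, 0.994, 0.11, -0.025]
contact_force: [-44.0, -10.5, 27.4]
grip_width: 0.0124
gripper_force: 113.8
```

>>> {"method": "play_rows", "body": {"moves": "1 0.2 0 0 0 0.05 1;1 0.2 0 0 0 -0.05 1;1 0.2 0 0 0 -0.05 1;1 0.2 0 0 0 0.05 1;0 0 0 0 0 0 1"}}

```text
time_s: 9.98
tool_pos: [0.5458, -0.0141, 0.0482]
eef_rot: [0.003, 0.993, 0.111, -0.027]
contact_force: [-44.7, -14.0, 28.0]
grip_width: 0.0125
gripper_force: 115.8
```

```bash
python3 - <<'E'
from h import *
st();c=capture("wrist");print(stonepix(c));cv2.imwrite("pics/w5.png",c["frame"][0:210,170:390,::-1].repeat(2,0).repeat(2,1))
E
```

```text
t 9.98 tcp [545.8 -14.1  48.2] yaw 12.8 pitch(nose down+) 3.1 roll -0.0 F [-44.7 -14.   28. ] w 12.5 gf 116 q [ 0.13  0.56 -0.21  1.9   0.18  0.76 -1.53]
[(4887, [287, 46]), (75, [221, 90]), (5947, [299, 122]), (113, [214, 141]), (80, [351, 146])]
```

>>> {"method": "play_rows", "body": {"moves": "1 0.2 0 0 0 0.06 1;1 0.2 0 0 0 -0.06 1;1 0.2 0 0 0 -0.06 1;1 0.2 0 0 0 0.06 1;0 0 0 0 0 0.06 1"}}

```text
time_s: 10.45
tool_pos: [0.5587, -0.0108, 0.0498]
eef_rot: [0.003, 0.99, 0.142, -0.017]
contact_force: [1.0, -0.2, -2.1]
grip_width: 0.0122
gripper_force: 108.0
```

>>> {"method": "play_rows", "body": {"moves": "1 0.2 0 0 0 -0.06 1;1 0.2 0 0 0 -0.06 1;1 0.2 0 0 0 0.06 1;0 0 0 0 0 0 1;0 0 0 0 0 0 1"}}

```text
time_s: 10.87
tool_pos: [0.5599, -0.0104, 0.0494]
eef_rot: [0.002, 0.994, 0.112, -0.019]
contact_force: [-10.2, -1.1, 4.0]
grip_width: 0.0119
gripper_force: 108.8
```

```bash
python3 - <<'E'
from h import *
st();c=capture("wrist");print(stonepix(c));cv2.imwrite("pics/w6.png",c["frame"][0:210,170:390,::-1].repeat(2,0).repeat(2,1))
E
```

```text
t 10.87 tcp [559.9 -10.4  49.4] yaw 12.9 pitch(nose down+) 2.2 roll -0.0 F [-10.2  -1.1   4. ] w 11.9 gf 109 q [ 0.13  0.57 -0.21  1.87  0.18  0.76 -1.53]
[(4801, [269, 71]), (65, [339, 93]), (3878, [296, 137]), (89, [209, 145]), (101, [345, 145])]
```

View pics/w6.png

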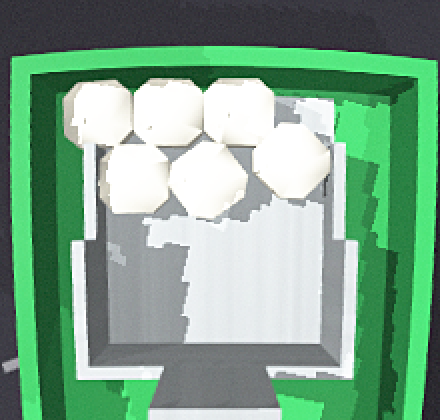

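The crop shows all six stones up on the pan with the nose at the wall. Only the front-left stone, at (97,113), overhangs the left side wall. I'll shift left so the tray wall nudges it in, then retreat and tilt nose-up inside the tray.

>>> {"method": "play_rows", "body": {"moves": "-0.5 1.5 0 0 0 0 1;-0.3 1.5 0 0 0 0 1;-0.3 1.5 0 0 0 0 1;-0.3 1.5 0 0 0 0 1;0 0 0 0 0 0 1"}}

```text
time_s: 11.33
tool_pos: [0.5585, -0.0057, 0.0495]
eef_rot: [0.003, 0.994, 0.111, -0.019]
contact_force: [-10.8, -8.7, 5.3]
grip_width: 0.0123
gripper_force: 108.9
```

```bash
cat >> h.py <<'E'
def asc(c,x0=170,x1=390,y0=20,y1=150,step=4):
    h=cv2.cvtColor(np.ascontiguousarray(c["frame"]),cv2.COLOR_RGB2HSV)
    L=cv2.cvtColor(np.ascontiguousarray(c["frame"]),cv2.COLOR_RGB2GRAY);e=cv2.Canny(L,60,140)
    for y in range(y0,y1,step):
        r=""
        for x in range(x0,x1,step//2):
            p=h[y:y+step,x:x+step//2].reshape(-1,3).mean(0);ed=e[y:y+step,x:x+step//2].any()
            r+="g" if p[1]>100 and 40<p[0]<85 else ("#" if ed else ("O" if p[2]>228 and p[1]<14 else ("." if p[2]<120 else "-")))
        print(r)
E
python3 - <<'E'
from h import *
st();c=capture("wrist")
h=cv2.cvtColor(np.ascontiguousarray(c["frame"]),cv2.COLOR_RGB2HSV);print(h[75,236],h[80,275],h[90,275],h[130,290],h[60,250])
asc(c)
E
```

```text
t 11.33 tcp [558.5  -5.7  49.5] yaw 12.7 pitch(nose down+) 2.2 roll 0.0 F [-10.8  -8.7   5.3] w 12.3 gf 109 q [ 0.12  0.57 -0.21  1.87  0.18  0.76 -1.54]
[ 30   2 255] [ 30   1 255] [ 30   1 255] [ 98   4 239] [ 30   1 255]
.........................########################################################.............................
.......###########gggggggggggggggggggggggggggggggggggggggggggggggggggggggggggggggggggggg################......
.......ggggggggggggggggggggggggggggggggggggggggggggggggggggggggggggggggggggggggggggggggggggggggggggggggggggg##
.......ggggggggggggggggggggggggggggggggggggggggggggggggggggggggggggggggggggggggggggggggggggggggggggggggggggggg
.......ggggggggggggggggggggggggggggggggggggggggggggggggggggggggggggggggggggggggggggggggggggggggggggggggggggggg
.......ggggggggggggggg###OOOO#####ggggg#O######OOO##ggg##O########OO#ggggggggggggggggggggggggggggggggggggggggg
.......ggggggggggggg#-##OOOOOOOOOO##g#OOOOOOOOOOOOOO###OOOOOOOOOOOOOOO#ggggggggggggggggggggggggggggggggggggggg
.......gggggggggggg#--#OOOOOOOOOOOO-#OOOOOOOOOOOOOOOOOOOOOOOOOOOOOOOOOO##############gggggggggggggg
[... 2086 characters left out ...]
OOOOO#-----#OO#ggggggggggggggggggg
.......#ggggggggggg#OO#....#####---------------##OOOOOOOOOOOOOOOOOOOOOOOOOOOOOOOO#-----#OO#ggggggggggggggggggg
.......#ggggggggggg#OO#.....#-#----------------##OOOOOOOOOOOOOOOOOOOOOOOOOOOOOOOO#-----#OO#ggggggggggggggggggg
.......#ggggggggggg#OO#.....#------------------#OOOOOOOOOOOOOOOOOOOOOOOOOOOOOOOOO#-----#OO#ggggggggggggggggggg
........ggggggggggg#OO#.....#-----------------##OOOOOOOOOOOOOOOOOOOOOOOOOOOOOOOOO#-----#OO#ggggggggggggggggggg
........ggggggggggg#OO#.....#-----------------#OOOOOOOOOOOOOOOOOOOOOOOOOOOOOOOOOO#-----#OOgggggggggggggggggggg
........ggggggggggg#OO#.....#-----------------###OOOOOOOOOOOOOOOOOOOOOOOOOOOOOOOO#-----#OOgggggggggggggggggggg
```

>>> {"method": "play_rows", "body": {"moves": "-2 0 0.5 0 0 0 1;-3 -0.5 0.5 0 0 0 1;-3 -0.5 1 0 0 0 1;-3 -0.5 1 0.009 -0.039 0 1;-2 -0.5 2 0.009 -0.039 0 1"}}

```text
time_s: 11.8
tool_pos: [0.5472, -0.0058, 0.0549]
eef_rot: [-0.003, 0.993, 0.112, 0.023]
contact_force: [-1.0, -0.6, -2.4]
grip_width: 0.0118
gripper_force: 107.9
```

>>> {"method": "play_rows", "body": {"moves": "0 0 2 0.011 -0.049 0 1;0 0 2 0.011 -0.049 0 1;0 0 2 0.011 -0.049 0 1;0 0 2 0.011 -0.049 0 1;0 0 2 0.011 -0.049 0 1"}}

```text
time_s: 12.22
tool_pos: [0.5472, -0.0061, 0.0655]
eef_rot: [-0.016, 0.983, 0.111, 0.148]
contact_force: [0.1, -0.9, -2.5]
grip_width: 0.0121
gripper_force: 107.9
```

```bash
python3 - <<'E'
from h import *
st();c=capture("wrist");asc(c,y1=120)
E
```

```text
t 12.22 tcp [547.2  -6.1  65.5] yaw 12.9 pitch(nose down+) -17.1 roll 0.0 F [ 0.1 -0.9 -2.5] w 12.1 gf 108 q [ 0.22  0.42 -0.27  2.14  0.15  0.31 -1.49]
..............................................................................................................
..............................................................................................................
..............................................................................................................
..............................................................................................................
.....................###########......############.....#############..........................................
...................###OOOOOOOOO####.###OOOOOOOOOO###.###OOOOOOOOOOO###........................................
..................##OOOOOOOOOOOOO-###OOOOOOOOOOOOOO###OOOOOOOOOOOOOOO##.......................................
.................##OOOOOOOOOOOOO---#OOOOOOOOOOOOOOOOOOOOOOOOOOOOOOOOO-###############.........................
.................#OOOOOOOOOOOOOO---#OOOOOOOOOOOOOOOO#OOOOOO
[... 1127 characters left out ...]
OO#####-#OOggggggggggggggg......##
...................#gg--##-#OO##OOOOOO#####-##OOOOOOOOOOOOO-###----#############-##-#OOggggggggggggggg.......#
...................ggg--#####OOOOO------###--###OOOOOOOOO####-------###########--##-#OOggggggggggggggg#.....##
...................ggg--#..##############------##OOOOOO###----------#OOOOOO##----####O#ggggggggggggggg#.....#.
...................ggg--#..#--------------------########----------###OOOOO##-#######OO#ggggggggggggggg#.....##
...................ggg--#..#--------------####--#O#####-------#####OOOOOOO#------#-####ggggggggggggggg#......#
..................#ggg###..#---------######--####--##O###########OOOOOOOOO##-----#-####gggggggggggggggg......#
```

All six are aboard at 17° nose-up. I'll do a short fore-aft shake over the tray so they creep back into the pan.

>>> {"method": "play_rows", "body": {"moves": "-10 -2 1 0 0 0 1;-10 -2 0 0 0 0 1;19 4.3 0 0 0 0 1;-14 -3 0 0 0 0 1;14 3 0 0 0 0 1"}}

```text
time_s: 12.68
tool_pos: [0.5426, -0.0068, 0.0653]
eef_rot: [-0.016, 0.983, 0.11, 0.144]
contact_force: [0.5, -1.2, -3.7]
grip_width: 0.0124
gripper_force: 108.0
```

>>> {"method": "play_rows", "body": {"moves": "-10 -2 0 0 0 0 1;-10 -2 0 0 0 0 1;20 4.4 0 0 0 0 1;0 0 0 0 0 0 1;0 0 0 0 0 0 1"}}

```text
time_s: 13.1
tool_pos: [0.5458, -0.0055, 0.066]
eef_rot: [-0.016, 0.983, 0.111, 0.146]
contact_force: [-0.0, -0.9, -2.6]
grip_width: 0.0126
gripper_force: 107.9
```

```bash
python3 - <<'E'
from h import *
st();c=capture("wrist");asc(c,y1=132)
E
```

```text
t 13.1 tcp [545.8  -5.5  66. ] yaw 12.8 pitch(nose down+) -16.9 roll 0.0 F [-0.  -0.9 -2.6] w 12.6 gf 108 q [ 0.22  0.42 -0.27  2.14  0.15  0.31 -1.49]
..............................................................................................................
..............................................................................................................
..............................................................................................................
..............................................................................................................
.....................##########...............................................................................
..................####OOOOOOOOO###............................................................................
.................##OOOOOOOOOOOOO-##....########...............................................................
.................#OOOOOOOOOOOOOO--######OOOOOO#######################################.........................
.................#OOOOOOOOOOOOO---##---##-----###OOOOOOOOOOO
[... 1459 characters left out ...]
###--#-##O#gggggggggggggggg......#
...................#gg--#..#--------##OOOOOOOOOOO#######-##OOOOOOOO#########-----#-#OO#gggggggggggggggg#.....#
...................#gg--#..#-------##OOOOOOOOOOOOOO###-###OOOOOOOOOOOOOO#####---##-##O#gggggggggggggggg#......
..................##gg###..#-------#OOOOOOOOOOOOOO##-#-##OOOOOOOOOOOOOOOO##-###--#-##O#gggggggggggggggg#.....#
..................#O-##....#-------#OOOOOOOOOOOOOO---###OOOOOOOOOOOOOOOOO###--##-#--######ggggggggggggg#.....#
..................#--#.....#-------#OOOOOOOOOOOOO-----##OOOOOOOOOOOOOOOOO###---###----#OOOggggggggggggg#......
..................#--#.....#-------###OOOOOOOOOO##-----#OO#OOOOOOOOOOOOO###-----##----#OOOggggggggggggg#......
```

Five stones slid to the back and the front-left one is still on the wall end. I'll roll right over the tray to slide it in.

>>> {"method": "play_rows", "body": {"moves": "0.6 -2.6 5 0.0585 0.0132 0 1;0.6 -2.6 5 0.0585 0.0132 0 1;0.6 -2.6 5 0.0585 0.0132 0 1;0.6 -2.6 3 0.0585 0.0132 0 1;0.6 -2.6 2 0.0585 0.0132 0 1"}}

```text
time_s: 13.57
tool_pos: [0.5483, -0.0183, 0.085]
eef_rot: [-0.156, 0.975, 0.088, 0.129]
contact_force: [0.0, -0.9, -3.3]
grip_width: 0.0122
gripper_force: 107.9
```

>>> {"method": "play_rows", "body": {"moves": "1.5 -7 0 0 0 0 1;-3 14 0 0 0 0 1;3 -7 0 0 0 0 1;6 8 0 0 0 0 1;-6 -2 0 0 0 0 1"}}

```text
time_s: 13.98
tool_pos: [0.5511, -0.0102, 0.0845]
eef_rot: [-0.154, 0.975, 0.09, 0.13]
contact_force: [-0.5, 0.8, -0.9]
grip_width: 0.0122
gripper_force: 108.0
```

```bash
python3 - <<'E'
from h import *
st();c=capture("wrist");asc(c,y1=160)
E
```

```text
t 13.98 tcp [551.1 -10.2  84.5] yaw 8.1 pitch(nose down+) -16.3 roll -16.8 F [-0.5  0.8 -0.9] w 12.2 gf 108 q [ 0.69  0.52 -0.63  2.05 -0.14  0.48 -1.13]
...............................................................###################............................
..............................................................................................................
..............................................................................................................
..............................................................................................................
..............................................................................................................
..............................................................................................................
.......................................########...............................................................
........................###############OOOOOOO#######################################.........................
........................#OOOOOOOOOOOOOOOOOOOOOOOOOOOOOOOOO
[... 2238 characters left out ...]
OO#####---#OOOgggggggggggggggggg#.
..................#OO##....#--------------------######-OO######----####OOOOO###-###---#OO#gggggggggggggggggg#.
..................#OOO#....#-----##############---##############--################----#OO#gggggggggggggggggg#.
..................#OOO#....#---###OOOOOOOOOOOO#####OOOOOOOOOOOO####OOOOOOOOOOOO####---#OO#ggggggggggggggggggg.
..................#OOO#....#---####OOOOOOOOOO######OOOOOOOOOOOO###OOOOOOOOOOOOOO###---#OO#ggggggggggggggggggg.
..................#OOO#....#---#--OOOOOOOOOOOO-#--#OOOOOOOOOOOOO##OOOOOOOOOOOOOO#O#---#OO#ggggggggggggggggggg.
..................#OOO#....#---#-OOOOOOOOOOOOOO---#OOOOOOOOOOOOO##OOOOOOOOOOOOOO###---#OO#ggggggggggggggggggg#
```

All six stones are now inside the pan walls. I'll level the roll, lift gently, and refine the pot position.

>>> {"method": "play_rows", "body": {"moves": "0 0 3 -0.0585 -0.0132 0 1;0 0 5 -0.0585 -0.0132 0 1;0 0 8 -0.0585 -0.0132 0 1;0 0 10 -0.0585 -0.0132 0 1;0 0 10 -0.0585 -0.0132 0 1"}}

```text
time_s: 14.45
tool_pos: [0.5498, -0.0119, 0.121]
eef_rot: [-0.006, 0.983, 0.112, 0.147]
contact_force: [-0.7, 0.3, -2.7]
grip_width: 0.0121
gripper_force: 107.9
```

>>> {"method": "play_rows", "body": {"moves": "0 0 12 0 0 0 1;0 0 14 0 0 0 1;0 0 14 0 0 0 1;0 0 12 0 0 0 1;0 0 8 0 0 0 1"}}

```text
time_s: 14.87
tool_pos: [0.5501, -0.0117, 0.1815]
eef_rot: [-0.008, 0.983, 0.112, 0.147]
contact_force: [0.2, -0.5, -2.8]
grip_width: 0.0123
gripper_force: 108.0
```

```bash
python3 - <<'E'
from h import *
from scipy.optimize import minimize
s,R=st()
c=capture("wrist");print(stonepix(c))
t=pickle.load(open("top0.pkl","rb"));sd=pickle.load(open("side0.pkl","rb"))
A=np.linspace(0,2*np.pi,48)
def sil(c,p):
    q=np.array([proj(c,[p[0]/1e3+.05*np.cos(a),p[1]/1e3+.05*np.sin(a),z]) for a in A for z in(0,.07)],np.float32)
    M=np.zeros((1680,2240),np.uint8);cv2.fillConvexPoly(M,np.round((cv2.convexHull(q)[:,0]+.5)*4).astype(np.int32),255);return M
for cc,win,nm in((t,(185,170,240,225),"t"),(sd,(180,245,250,312),"s")):
    f=cc["frame"];g=cv2.cvtColor(np.ascontiguousarray(f),cv2.COLOR_RGB2GRAY);k=np.zeros_like(g);k[win[1]:win[3],win[0]:win[2]]=1
    m=((g>95)*k).astype(np.uint8)*255;cn=max(cv2.findContours(m,cv2.RETR_EXTERNAL,cv2.CHAIN_APPROX_NONE)[0],key=cv2.contourArea)
    M0=np.zeros((1680,2240),np.uint8);cv2.fillConvexPoly(M0,np.round((cv2.convexHull(cn)[:,0]+.5)*4).astype(np.int32),255)
    p0=np.array([574.,245.]);r=minimize(lambda p:(sil(cc,p)!=M0).sum(),p0,method="Nelder-Mead",options=dict(initial_simplex=[p0,p0+[8,0],p0+[0,8]]));print(nm,r.x,r.fun/(M0>0).sum())
E
```

```text
t 14.87 tcp [550.1 -11.7 181.5] yaw 13.2 pitch(nose down+) -16.9 roll 1.1 F [ 0.2 -0.5 -2.8] w 12.3 gf 108 q [ 0.34  0.23 -0.39  2.06  0.08  0.58 -1.44]
[(887, [215, 17]), (148, [271, 14]), (6060, [292, 107]), (66, [346, 145])]
t [580.45401478 249.218256  ] 0.0500661794325833
s [568.36328125 254.9140625 ] 0.502923723307489
```

```bash
python3 - <<'E'
from h import *
from scipy.optimize import minimize
t=pickle.load(open("top0.pkl","rb"));sd=pickle.load(open("side0.pkl","rb"))
A=np.linspace(0,2*np.pi,48)
def sil(c,p):
    q=np.array([proj(c,[p[0]/1e3+.05*np.cos(a),p[1]/1e3+.05*np.sin(a),z]) for a in A for z in(0,.07)],np.float32)
    M=np.zeros((1680,2240),np.uint8);cv2.fillConvexPoly(M,np.round((cv2.convexHull(q)[:,0]+.5)*4).astype(np.int32),255);return M
for cc,win,nm in((t,(185,170,240,225),"t"),(sd,(180,245,250,312),"s")):
  for th in(110,125,140,155,170):
    f=cc["frame"];g=cv2.cvtColor(np.ascontiguousarray(f),cv2.COLOR_RGB2GRAY);k=np.zeros_like(g);k[win[1]:win[3],win[0]:win[2]]=1
    m=((g>th)*k).astype(np.uint8)*255;cn=max(cv2.findContours(m,cv2.RETR_EXTERNAL,cv2.CHAIN_APPROX_NONE)[0],key=cv2.contourArea)
    M0=np.zeros((1680,2240),np.uint8);cv2.fillConvexPoly(M0,np.round((cv2.convexHull(cn)[:,0]+.5)*4).astype(np.int32),255)
    p0=np.array([576.,248.]);r=minimize(lambda p:(sil(cc,p)!=M0).sum(),p0,method="Nelder-Mead",options=dict(initial_simplex=[p0,p0+[8,0],p0+[0,8]]));print(nm,th,r.x.round(1),round(r.fun/(M0>0).sum(),3),cv2.boundingRect(cn))
E
```

```text
t 110 [582.  249.4] 0.076 (193, 178, 36, 37)
t 125 [580.5 248. ] 0.106 (193, 178, 36, 36)
t 140 [580.5 248.6] 0.12 (193, 178, 36, 36)
t 155 [581.1 248. ] 0.139 (193, 178, 36, 35)
t 170 [579.5 246.7] 0.148 (193, 178, 36, 35)
s 110 [580.4 246.7] 0.045 (189, 251, 49, 56)
s 125 [580.7 246.2] 0.032 (189, 251, 49, 56)
s 140 [580.6 246.1] 0.032 (189, 251, 48, 56)
s 155 [580.5 245.5] 0.065 (190, 252, 47, 54)
s 170 [580.4 245.4] 0.112 (190, 252, 47, 54)
```

>>> {"method": "play_rows", "body": {"moves": "1 3 0 0 0 0.03 1;2 6 0 0 0 0.06 1;2 8 0 0 0 0.09 1;2 8 0 0 0 0.09 1;2 8 0 0 0 0.09 1"}}

```text
time_s: 15.33
tool_pos: [0.5588, 0.0214, 0.1796]
eef_rot: [-0.034, 0.946, 0.288, 0.143]
contact_force: [0.0, -0.5, -3.0]
grip_width: 0.0122
gripper_force: 107.9
```

>>> {"method": "play_rows", "body": {"moves": "2 8 0 0 0 0.09 1;2 8 0 0 0 0.09 1;2 8 0 0 0 0.09 1;2 8 0 0 0 0.09 1;2 8 0 0 0 0.09 1"}}

```text
time_s: 15.75
tool_pos: [0.5689, 0.0611, 0.1795]
eef_rot: [-0.066, 0.858, 0.492, 0.131]
contact_force: [-0.3, 0.1, -1.4]
grip_width: 0.0121
gripper_force: 107.9
```

>>> {"method": "play_rows", "body": {"moves": "2 8 0 0 0 0.09 1;2 8 0 0 0 0.09 1;2 8 0 0 0 0.09 1;2 8 0 0 0 0.09 1;2 6 0 0 0 0.09 1"}}

```text
time_s: 16.17
tool_pos: [0.579, 0.0994, 0.1794]
eef_rot: [-0.093, 0.727, 0.671, 0.113]
contact_force: [0.1, -0.3, -1.9]
grip_width: 0.0119
gripper_force: 107.9
```

>>> {"method": "play_rows", "body": {"moves": "1 5 0 0 0 0.06 1;0 4 0 0 0 0.04 1;0 2 0 0 0 0.02 1;0 0 0 0 0 0 1;0 0 0 0 0 0 1"}}

```text
time_s: 16.58
tool_pos: [0.5802, 0.1099, 0.1798]
eef_rot: [-0.1, 0.687, 0.711, 0.108]
contact_force: [-0.8, -0.5, -2.9]
grip_width: 0.0123
gripper_force: 107.9
```

```bash
python3 - <<'E'
from h import *
st();c=capture("wrist");asc(c,y0=0,y1=170,step=5)
E
```

```text
t 16.58 tcp [580.2 109.9 179.8] yaw 92.1 pitch(nose down+) -16.9 roll 1.0 F [-0.8 -0.5 -2.9] w 12.3 gf 108 q [ 0.5   0.52 -0.78  1.77  0.08  0.92 -0.21]
..............................................................................................gggggggggggggggg
..............................................................................................gggggggggggggggg
..............................................................................................gggggggggggggggg
..............................................................................................gggggggggggggggg
..............................................................................................gggggggggggggggg
.............................................................................................ggggggggggggggggg
.............................................................................................ggggggggggggggggg
.............................................................................................ggggggggggggggggg
..............................................#############
[... 2126 characters left out ...]
#####.....#OO#....................
..................#OO#.....##---###############-################-####OOOOOO######.....#OO#....................
..................#OO#.....#--###OOOOOOOOOOOOO####OOOOOOOOOOOOO####OOOOOOOOOOOO###....#OO#....................
..................#OOO#....#--####OOOOOOOOOOO#####OOOOOOOOOOOO###OOOOOOOOOOOOOOOO#....#OO#....................
..................#OOO#....#--#OOOOOOOOOOOOOOOO##OOOOOOOOOOOOOOO#OOOOOOOOOOOOOOOO#....#OO#....................
..................###-#....##-#OOOOOOOOOOOOOOOOOOOOOOOOOOOOOOOOO##OOOOOOOOOOOOOOO#....#OO#....................
...................#--#.....#-####OOOO###--O#-###-OOOOO---OOO--###-OOOOOOOOOOO--##...###O#....................
```

>>> {"method": "play_rows", "body": {"moves": "1 -1 -8 0 0 0 1;1.5 -1 -16 0 0 0 1;1 -1 -20 0 0 0 1;1 -1 -18 0 0 0 1;0 0 -12 0 0 0 1"}}

```text
time_s: 17.05
tool_pos: [0.5844, 0.1052, 0.1041]
eef_rot: [-0.1, 0.688, 0.711, 0.107]
contact_force: [-0.3, -0.2, -3.1]
grip_width: 0.0119
gripper_force: 107.9
```

>>> {"method": "play_rows", "body": {"moves": "0 0 -6 0 0 0 1;0 0 -3 0 0 0 1;0 0 0 0 0 0 1;0 0 0 0 0 0 1;0 0 0 0 0 0 1"}}

```text
time_s: 17.47
tool_pos: [0.5854, 0.1061, 0.0981]
eef_rot: [-0.099, 0.687, 0.712, 0.108]
contact_force: [-0.5, -0.1, -2.7]
grip_width: 0.0124
gripper_force: 107.9
```

```bash
python3 - <<'E'
from h import *
s,R=st()
h=np.arctan2(R[1,0],R[0,0])
nose=s["tool_pos"]+R@np.array([.115,0,.0425]);print("nose",nose*1000)
# plan: nose fixed, pitch from now to 58 deg, rows of ~7
import math
p0=math.asin(-R[2,0]);pr=None
for k in range(0,12):
    th=p0+k*math.radians(6.9);x=115*math.cos(th)-42.5*math.sin(th);z=-115*math.sin(th)-42.5*math.cos(th)
    if pr:print(round(math.degrees(th)),"fwd",round(pr[0]-x,1),"up",round(pr[1]-z,1))
    pr=(x,z)
print("yax",-np.sin(h),np.cos(h))
E
```

```text
t 17.47 tcp [585.4 106.1  98.1] yaw 92.2 pitch(nose down+) -16.9 roll 1.1 F [-0.5 -0.1 -2.7] w 12.4 gf 108 q [ 0.46  0.63 -0.72  1.81  0.15  0.78 -0.22]
nose [581.53613373 228.4565735   90.84604929]
-10 fwd 1.8 up 14.7
-3 fwd 3.5 up 14.3
4 fwd 5.2 up 13.8
11 fwd 6.8 up 13.1
18 fwd 8.3 up 12.2
25 fwd 9.7 up 11.1
31 fwd 11.0 up 9.8
38 fwd 12.1 up 8.4
45 fwd 13.0 up 6.9
52 fwd 13.8 up 5.3
59 fwd 14.3 up 3.6
yax -0.9992781113449577 -0.03799021172426232
```

>>> {"method": "play_rows", "body": {"moves": "0 1.8 14.7 -0.12 -0.0046 0 1;0 3.5 14.3 -0.12 -0.0046 0 1;0 5.2 13.8 -0.12 -0.0046 0 1;0 6.8 12 -0.12 -0.0046 0 1;0 8.3 10 -0.12 -0.0046 0 1"}}

```text
time_s: 17.88
tool_pos: [0.586, 0.1321, 0.165]
eef_rot: [0.118, 0.685, 0.712, -0.098]
contact_force: [-0.5, -1.3, -2.7]
grip_width: 0.0122
gripper_force: 108.0
```

```bash
python3 - <<'E'
from h import *
s,R=st();print("nose",(s["tool_pos"]+R@np.array([.115,0,.0425]))*1000)
E
```

```text
t 17.88 tcp [586.  132.1 165. ] yaw 92.0 pitch(nose down+) 17.6 roll 1.4 F [-0.5 -1.3 -2.7] w 12.2 gf 108 q [-0.08  0.53 -0.46  1.69  0.56  1.16 -0.74]
nose [583.67815442 228.84782806  89.67314206]
```

>>> {"method": "play_rows", "body": {"moves": "-1 9.7 9 -0.12 -0.0046 0 1;-1 11 7.5 -0.12 -0.0046 0 1;0 12.1 6 -0.12 -0.0046 0 1;0 13 4 -0.12 -0.0046 0 1;0 13.8 3 -0.12 -0.0046 0 1"}}

```text
time_s: 18.3
tool_pos: [0.583, 0.1931, 0.1931]
eef_rot: [0.322, 0.621, 0.65, -0.297]
contact_force: [0.9, -0.9, -1.7]
grip_width: 0.012
gripper_force: 108.2
```

>>> {"method": "play_rows", "body": {"moves": "0 14 2.5 -0.12 -0.0046 0 1;0 0 0 0 0 0 1;0 0 0 0 0 0 1;0 0 0 0 0 0 1;0 0 0 0 0 0 1"}}

```text
time_s: 18.72
tool_pos: [0.5835, 0.2042, 0.1947]
eef_rot: [0.358, 0.603, 0.631, -0.333]
contact_force: [0.6, -0.2, -0.3]
grip_width: 0.0126
gripper_force: 108.1
```

```bash
python3 - <<'E'
from h import *
s,R=st();print("nose",(s["tool_pos"]+R@np.array([.115,0,.0425]))*1000)
c=capture("wrist");asc(c,y0=0,y1=170,step=6)
E
```

```text
t 18.72 tcp [583.5 204.2 194.7] yaw 91.9 pitch(nose down+) 58.5 roll 1.2 F [ 0.6 -0.2 -0.3] w 12.6 gf 108 q [-0.55  0.82 -0.29  1.41  0.88  1.79 -1.  ]
nose [583.61761049 228.07476296  74.42570745]
##-#........-------------------------------------------.....######........
.#-#.......--------------------------------------------......####.........
.#-#......---------------------------------------------......####.........
.####.....--------------------------------------------.......#-#..........
..###.....--------------------------------------------......####..........
...#-##..---------------------------------------------.....####...........
...#####.--------------------------------------------....#####............
.....#####--------##############################-------.####..............
.......######---###----------------------------############...............
.....##..########---------------------------------------#.................
.....###....#####---------------------------------------#.................
......####....####-------------------------------------####...............
..
[... 572 characters left out ...]
-----#####...............
....####gggg#-#...#-----------------------------------#..####............#
....#ggggggg#-#...#-----------------------------------#..#--#............#
....gggggggg#-#...#----------------------------------##..#-##............#
...#gggggggg#-#...#----------------------------------#...#-#..............
...#gggggggg#-#...#----------------------------------#...#-#..............
.....#gggggg#-#...#----------------------------------#...#-#..............
.......#gggg#-#...#----------------------------------#...#-#.....#########
........##ggg-#...#----------------------------------#...#-#....###-------
.........###g-#...#####################################..#-#...##-##gggggg
```

>>> {"method": "play_rows", "body": {"moves": "0 0 10 0 0 0 1;0 0 15 0 0 0 1;0 -5 15 0 0 0 1;0 -8 15 0.1 0.004 0 1;0 -10 5 0.11 0.0042 0 1"}}

```text
time_s: 19.18
tool_pos: [0.5828, 0.1837, 0.2561]
eef_rot: [0.29, 0.635, 0.665, -0.266]
contact_force: [1.0, -0.2, -1.0]
grip_width: 0.0122
gripper_force: 108.1
```

>>> {"method": "play_rows", "body": {"moves": "0 -14 0 0.115 0.0044 0 1;0 -14 0 0.115 0.0044 0 1;0 -14 0 0.115 0.0044 0 1;0 -14 0 0.115 0.0044 0 1;0 -14 0 0.115 0.0044 0 1"}}

```text
time_s: 19.6
tool_pos: [0.5833, 0.1114, 0.2568]
eef_rot: [0.092, 0.688, 0.716, -0.072]
contact_force: [0.5, 0.4, -2.7]
grip_width: 0.0121
gripper_force: 108.0
```

>>> {"method": "play_rows", "body": {"moves": "0 -14 0 0.115 0.0044 0 1;0 -10 0 0.115 0.0044 0 1;0 0 0 0 0 0 1;0 0 0 0 0 0 1;0 0 0 0 0 0 1"}}

```text
time_s: 20.02
tool_pos: [0.5829, 0.0877, 0.255]
eef_rot: [0.01, 0.694, 0.72, 0.004]
contact_force: [0.5, 0.3, -1.0]
grip_width: 0.0123
gripper_force: 108.0
```

```bash
python3 - <<'E'
from h import *
st()
t=capture("top");pickle.dump(t,open("top9.pkl","wb"));s=capture("side");pickle.dump(s,open("side9.pkl","wb"))
cv2.imwrite("pics/fin.png",np.hstack([cv2.resize(t["frame"][120:260,140:340],(400,280)),cv2.resize(s["frame"][170:320,130:330],(400,300))[:280]])[:,:,::-1])
E
```

```text
t 20.02 tcp [582.9  87.7 255. ] yaw 92.2 pitch(nose down+) 0.5 roll 1.1 F [ 0.5  0.3 -1. ] w 12.3 gf 108 q [ 0.19  0.36 -0.5   1.68  0.2   1.13 -0.33]
```

View pics/fin.png

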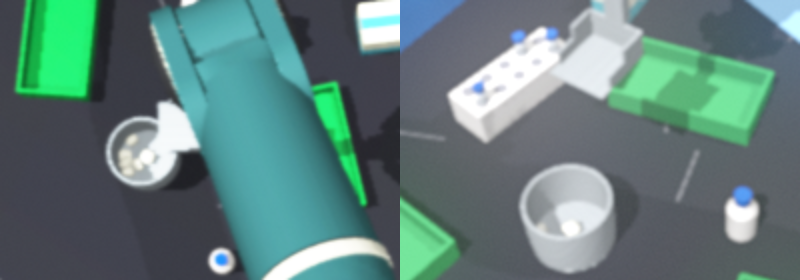

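The picture shows the stones lying in the pot (left panel around (130,155)), the pan and tray empty, the pot standing and nothing on the bench. Now I'll return the scoop to the pad.

>>> {"method": "play_rows", "body": {"moves": "-2.5 -10 0 0 0 -0.05 1;-2.5 -17 0 0 0 -0.09 1;-2.5 -17 0 0 0 -0.09 1;-2.5 -17 0 0 0 -0.09 1;-2.5 -17 0 0 0 -0.09 1"}}

```text
time_s: 20.53
tool_pos: [0.5702, 0.0111, 0.2538]
eef_rot: [0.009, 0.826, 0.564, 0.002]
contact_force: [0.5, -0.1, -0.9]
grip_width: 0.0121
gripper_force: 107.9
```

>>> {"method": "play_rows", "body": {"moves": "-2.5 -17 0 0 0 -0.09 1;-2.5 -17 0 0 0 -0.09 1;-2.5 -17 0 0 0 -0.09 1;-2.5 -17 0 0 0 -0.09 1;-2.5 -17 0 0 0 -0.09 1"}}

```text
time_s: 20.95
tool_pos: [0.5579, -0.074, 0.2538]
eef_rot: [0.01, 0.931, 0.365, -0.0]
contact_force: [-0.1, 0.3, -2.2]
grip_width: 0.0122
gripper_force: 107.9
```

>>> {"method": "play_rows", "body": {"moves": "-2.5 -17 0 0 0 -0.09 1;-2.5 -17 -5 0 0 -0.09 1;-2.5 -17 -10 0 0 -0.09 1;-2.5 -17 -15 0 0 -0.09 1;-2.5 -17 -15 0 0 -0.09 1"}}

```text
time_s: 21.37
tool_pos: [0.5459, -0.159, 0.2085]
eef_rot: [0.009, 0.989, 0.148, -0.002]
contact_force: [-0.1, 0.1, -2.2]
grip_width: 0.0125
gripper_force: 107.9
```

>>> {"method": "play_rows", "body": {"moves": "-2.5 -17 -15 0 0 -0.09 1;-2.5 -17 -15 0 0 -0.09 1;-2.5 -17 -15 0 0 -0.09 1;-2.5 -17 -15 0 0 -0.09 1;-2.5 -10 -15 0 0 -0.09 1"}}

```text
time_s: 21.78
tool_pos: [0.5332, -0.2381, 0.133]
eef_rot: [0.009, 0.997, -0.077, -0.004]
contact_force: [0.1, 0.2, -1.1]
grip_width: 0.0121
gripper_force: 107.9
```

>>> {"method": "play_rows", "body": {"moves": "0 0 0 0 0 -0.07 1;0 0 0 0 0 0 1;0 0 0 0 0 0 1;0 0 0 0 0 0 1;0 0 0 0 0 0 1"}}

```text
time_s: 22.2
tool_pos: [0.5336, -0.237, 0.1342]
eef_rot: [0.008, 0.994, -0.109, -0.004]
contact_force: [-0.0, 0.7, -0.8]
grip_width: 0.0125
gripper_force: 108.0
```

```bash
python3 -c "
from h import *
st();print(__import__('numpy').unique(mask(capture('wrist')['frame'],(90,40,80),(112,190,255))).size)"
```

```text
t 22.2 tcp [ 533.6 -237.   134.2] yaw -12.5 pitch(nose down+) 0.4 roll 1.0 F [-0.   0.7 -0.8] w 12.5 gf 108 q [ 0.38  0.46 -0.04  1.8   0.04  0.89 -1.46]
2
```

>>> {"method": "play_rows", "body": {"moves": "0 0 -20 0.0166 -0.0038 0 1;0 0 -25 0 0 0 1;0 0 -20 0 0 0 1;0 0 -12 0 0 0 1;0 0 -5 0 0 0 1"}}

```text
time_s: 22.67
tool_pos: [0.5323, -0.2374, 0.0502]
eef_rot: [-0.001, 0.994, -0.11, -0.005]
contact_force: [-0.0, -0.4, -0.8]
grip_width: 0.0124
gripper_force: 108.1
```

>>> {"method": "play_rows", "body": {"moves": "0 0 -3 0 0 0 1;0 0 -1.5 0 0 0 1;0 0 -1 0 0 0 1;0 0 0 0 0 0 1;0 0 0 0 0 0 1"}}

```text
time_s: 23.08
tool_pos: [0.5333, -0.238, 0.0468]
eef_rot: [-0.0, 0.994, -0.11, -0.003]
contact_force: [-0.8, 0.4, -1.3]
grip_width: 0.0124
gripper_force: 108.1
```

```bash
python3 -c "
from h import *
st()"
```

```text
t 23.08 tcp [ 533.3 -238.    46.8] yaw -12.7 pitch(nose down+) 0.4 roll 0.0 F [-0.8  0.4 -1.3] w 12.4 gf 108 q [ 0.4   0.58 -0.04  1.84  0.04  0.73 -1.45]
```

>>> {"method": "play_rows", "body": {"moves": "0 0 -0.7 0 0 0 1;0 0 0 0 0 0 1;0 0 -0.6 0 0 0 1;0 0 0 0 0 0 1;0 0 0 0 0 0 1"}}

```text
time_s: 23.5
tool_pos: [0.5329, -0.2379, 0.0448]
eef_rot: [-0.0, 0.994, -0.11, -0.004]
contact_force: [0.7, 0.4, -0.5]
grip_width: 0.012
gripper_force: 108.1
```

>>> {"method": "play_rows", "body": {"moves": "0 0 0 0 0 0 0.8;0 0 0 0 0 0 0.6;0 0 0 0 0 0 0.3;0 0 0 0 0 0 0;0 0 0 0 0 0 0"}}

```text
time_s: 23.92
tool_pos: [0.533, -0.2379, 0.0449]
eef_rot: [-0.0, 0.994, -0.11, -0.004]
contact_force: [0.0, 0.7, -0.3]
grip_width: 0.0648
gripper_force: 0.0
```

>>> {"method": "play_rows", "body": {"moves": "0 0 0 0 0 0 0;0 0 0 0 0 0 0;0 0 0 0 0 0 0;0 0 0 0 0 0 0;0 0 0 0 0 0 0"}}

```text
time_s: 24.33
tool_pos: [0.5329, -0.2378, 0.0448]
eef_rot: [-0.0, 0.994, -0.11, -0.004]
contact_force: [-0.5, -0.2, 0.7]
grip_width: 0.0853
gripper_force: 0.0
```

Released. I'll go straight up and away, then check.

>>> {"method": "play_rows", "body": {"moves": "0 0 10 0 0 0 0;0 0 20 0 0 0 0;0 0 25 0 0 0 0;0 0 30 0 0 0 0;0 0 30 0 0 0 0"}}

```text
time_s: 24.75
tool_pos: [0.5326, -0.2377, 0.1617]
eef_rot: [-0.0, 0.994, -0.11, -0.004]
contact_force: [0.4, 0.4, 0.6]
grip_width: 0.0853
gripper_force: 0.0
```

```bash
python3 - <<'E'
from h import *
c=capture("wrist")
m=mask(c["frame"],(3,110,90),(22,255,255));q=np.argwhere(m>0)[:,::-1].astype(float)
P=np.array([fonz(c,u,.074)[:2] for u in q])*1000
r=cv2.minAreaRect(P.astype(np.float32));print("handle",len(P),np.round(r[0],1),np.round(r[1],1),round(r[2],1))
asc(c,x0=200,x1=370,y0=20,y1=260,step=8)
E
```

```text
handle 1985 [ 519.7 -235.1] [13.7 90.9] 77.0
...........................................
...........................................
...........................................
.......#####...............................
.......#---#######################.........
.......#-------------------------#######...
......##-----####-------##--##---------#...
......#---#OOOOOOOOOOOO#######---------#...
......#---#####OOOOOOOOOOO-#####-------#...
......#---##--#OOOOOOOOOOO-###-##------#...
......#---##--#OOOOOOOOOOO-###-#-------#...
......#---########OOOOO----###-####---##...
......#---##-#####OOOOO----###----#---#....
.....##---##---###OOOOO----###----#---#....
.....#----##----##----O--#####----##--#####
.....#---###----##########-###-----#--##...
.....#---####################----#####.....
.....#---#####-#############-----#--##.....
.....#-------#--OOOOOOO----#-----#-###.####
.....#-------#---######----#-----#--###....
.....#-----------g---g-----#-----#--##.....
.....#-----------g---g----##----##--#......
.....#-----------g---#----##----##--#.....#
..####-----------g---#----##----##--#.....#
..####-----------g---#----##----#--#.......
....##-----------g---#----##----#--#.......
....#------------g---g----##----#--#.......
....#------------g---g----##--###-##.......
....#------------g---g----#####---#........
....#------------g---g------------#........
```

>>> {"method": "play_rows", "body": {"moves": "-18 -20 10 0 0 0 0;-18 -20 10 0 0 0 0;-18 -20 10 0 0 0 0;-18 -20 10 0 0 0 0;-18 -20 10 0 0 0 0"}}

```text
time_s: 25.22
tool_pos: [0.4419, -0.3386, 0.211]
eef_rot: [-0.0, 0.994, -0.11, -0.003]
contact_force: [0.1, -0.4, -0.6]
grip_width: 0.0854
gripper_force: 0.0
```

>>> {"method": "play_rows", "body": {"moves": "-18 -20 0 0 0 0 0;-18 -20 0 0 0 0 0;-18 -20 0 0 0 0 0;-18 -20 0 0 0 0 0;-10 -10 0 0 0 0 0"}}

```text
time_s: 25.63
tool_pos: [0.3584, -0.4302, 0.2105]
eef_rot: [0.0, 0.994, -0.112, -0.004]
contact_force: [-0.5, -0.5, -0.7]
grip_width: 0.0853
gripper_force: 0.0
```

```bash
python3 - <<'E'
from h import *
t0=pickle.load(open("top0.pkl","rb"));t=capture("top");s=capture("side");s0=pickle.load(open("side0.pkl","rb"))
for n,a,b in(("top",t0,t),("side",s0,s)):
    d=cv2.absdiff(a["frame"],b["frame"]).max(2);m=cv2.morphologyEx((d>70).astype(np.uint8),cv2.MORPH_OPEN,np.ones((2,2)));k,l,st_,ce=cv2.connectedComponentsWithStats(m)
    print(n,[(int(st_[i,4]),ce[i].round().tolist()) for i in range(1,k) if st_[i,4]>3])
E
```

```text
top [(169, [293.0, 176.0]), (179, [297.0, 190.0]), (4, [382.0, 200.0]), (4, [204.0, 204.0]), (8, [210.0, 203.0]), (4, [382.0, 206.0]), (4, [378.0, 206.0]), (4, [378.0, 212.0]), (4, [376.0, 216.0]), (4, [376.0, 222.0]), (4, [374.0, 226.0]), (209, [520.0, 246.0]), (3644, [531.0, 280.0]), (104, [488.0, 259.0]), (14, [464.0, 262.0]), (16, [470.0, 264.0]), (6, [498.0, 313.0]), (4, [502.0, 314.0]), (27, [542.0, 319.0]), (5092, [485.0, 376.0]), (59, [548.0, 339.0]), (144, [548.0, 384.0]), (175, [296.0, 398.0]), (208, [266.0, 410.0]), (172, [404.0, 406.0]), (46, [297.0, 411.0]), (493, [531.0, 413.0]), (73, [307.0, 412.0]), (71, [326.0, 413.0]), (46, [553.0, 418.0]), (16, [357.0, 419.0]), (5, [410.0, 419.0])]
side [(715, [468.0, 14.0]), (12, [478.0, 1.0]), (2025, [527.0, 34.0]), (4, [552.0, 14.0]), (8, [548.0, 14.0]), (152, [450.0, 33.0]), (10, [459.0, 28.0]), (1011, [448.0, 61.0]), (4, [508.0, 84.0]), (14, [430.0, 91.0]), (24, [433.0, 99.0]), (22, [558.0, 129.0]), (115, [551.0, 196.0]), (132, [548.0, 205.0]), (14, [534.0, 197.0]), (159, [253.0, 209.0]), (130, [528.0, 210.0]), (180, [269.0, 214.0]), (225, [513.0, 223.0]), (120, [550.0, 235.0]), (495, [544.0, 269.0]), (288, [528.0, 259.0]), (148, [543.0, 254.0]), (4, [498.0, 246.0]), (4, [498.0, 254.0])]
```

Against the first pictures, only the tray's stones, the pot's contents and the arm differ. The scoop is back within 2 mm of its start, so I'll hand in.

```bash
python3 -c "
from rig import finish_job
print(finish_job())"
```

```text
the job is handed in; nothing more can be done
None
```

I scooped all six stones and tipped them into the pot, laid the empty scoop upright on the pad and let go; the images showed nothing spilled and the pot, rack, kit box and dropper bottle undisturbed, and the job is handed in.

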